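# Rock the fruit gate over and feed the other tray

## Task

The seesaw gate of the fruit feeder is tipped to the right, towards the white tray. With a fingertip press its raised red ear down until the gate lies fully over to the left, and only then press the yellow plunger all the way down, so that both clementines roll by themselves into the green tray. Do not touch or pick up the fruit, and leave the pots, sauce cup and lemons standing about where they are.

Things in the scene. Friction and masses are not known exactly. Their poses are not given: they have to be found in the camera images.
- sorter: the fruit feeder, fixed on the counter: seesaw gate in the middle, green tray left, white tray right, feed ramp behind. Origin on the counter under the gate's middle; x away from the robot up the ramp, y left, z up. Trays: |y| 68-161 mm, |x| up to 56, rims 50 high inside, 62 outside. Gate pivot pin along x at z 75. Ramp: 54 mm wide lane, x 31-143, floor z 89-107; its back wall is the top, z 136
- gate (a joint): tilt of the seesaw gate (a trough 156 mm long along the sorter's y, 58 mm wide), rad, about its pivot pin: -0.26 = fully over to the right stop (left end up), 0 = level, +0.26 = fully over to the left stop (left end down). Stiff hinge, stays where it is left; about 1.5 N on an ear moves it
- left_ear (a point): middle of the top face of the gate's left red ear, a 36x36x5 mm tab on the front lip, towards the robot; at x -48, y +60, z +35 mm from the pivot centre with the gate level. It swings with the gate: 124 mm above the counter when fully right, 93 mm when fully left, moving 18 mm to the sorter's left on the way
- right_ear (a point): the same for the right red ear (y -60 mm)
- release (a joint): travel of the yellow release plunger, m: 0 = up (stop plate bars the ramp), 0.030 = fully down (stop plate sunk in the ramp, fruit rolls). Straight down; about 2 N moves it and it stays down
- release_top (a point): middle of the top face of the plunger's yellow cap, 28 mm across, left of the ramp: 72 mm behind and 68 mm to the left of the sorter's origin, 165 mm above the counter when up, 135 mm when down. The ramp's side wall is 25 mm from the cap and lower; the fruit's tops are at z up to 146 mm
- green_tray (a point): middle of the floor of the green (left) tray, 19 mm above the counter; it slopes 0.1 rad down to the front
- citrus_press: cast lever press, fixed furniture right of the feeder, 0.50 m tall, its base about 0.25 m across, and solid: move round or over it. Behind the feeder, 0.09 m or more behind its trays, four thin posts carry a clear, solid glass top, z 0.28 to 0.29 m: keep the hand in front of the posts or above the glass. Origin at the middle of the press's base, on the counter
- clementine_1: first (lower) clementine in the queue on the ramp, an orange ball 44 mm across with a green stalk end; origin at its centre
- clementine_2: second (upper) clementine in the queue on the ramp, an orange ball 44 mm across with a green stalk end; origin at its centre
- pepper: bystander: white pot with a black lid, 55 mm across, 62 high
- red_cup: bystander: small lidded cup of pink sauce, 69 mm across, 36 high
- lemon_1: bystander: lemon, 78x55x56 mm
- lemon_2: bystander: lemon, 76x56x55 mm
Mind the look-alikes: they are no part of the job. What is shaped like the clementine_1 but purple or turquoise is not meant.

How it is judged:
By the outcome, as a careful person would: the job done as asked, in the order asked, and still so for the second after the job is handed in, with the robot touching nothing.
It also fails if it takes over 51 s, if anything falls off the work surface, if the arm or the gripper's body presses on something with over 40 N, if the wrist force passes 120 N, or if a joint passes its speed limit or range.

## Robot

A 7-joint arm with a two-finger parallel gripper is mounted at the origin on a cart in front of the work surface, level with it; the furniture and walls round the work are solid. World frame = base frame: x ahead of the robot, y to its left, z up, the work surface at z = 0. Lengths are in m, angles in degrees, forces in N, time in s.
With the tool pointing down it reaches from about 0.4 to 0.85 m from the base axis. Payload 6.9 kg.
Tool frame: the origin (TCP) lies midway between the tips of the shut fingers; the grasp point (between the pads) lies 19 mm behind it; z points along the fingers, x is the direction in which the jaws open and shut, and the axes are right-handed (so a half turn about z gives the same grasp; the last joint's range is limited). The gripper opens to 85 mm and grips with 20 to 120 N. Pads are 22 mm wide; open, the fingers measure 114 mm over their backs; the gripper's body (76 mm by 85 mm) begins 54 mm behind the grasp point. The pads swing forward as they close: fully open they stand 13 mm farther back than shut.
Start: joints at [-60.648, 29.078, -13.613, 85.955, 7.202, 65.827, -8.869], TCP at [0.247, 0.574, 0.197] pointing down, gripper open.
Joint ranges: [-176.47, 176.47], [-13.61, 117.27], [-81.72, 77.17], [0.22, 143.17], [-87.28, 267.28], [10, 112.55], [-165.47, 165.47]. Speed limits (degrees/s): [136.94, 136.94, 180, 180, 180, 180, 180].

## Interface

Orientations are given as [roll, pitch, yaw] about the fixed x, y, z axes, in that order (R = Rz(yaw) Ry(pitch) Rx(roll)).
In Python, from cell import robot, imaging gives the robot as it stands.
- The arm moves only by the tool arm_command, never from a script. Its argument "rows" is a list that holds one entry, the list of rows, each a list of 7 numbers: the shift along the tool's x, y, z in cm, then the turn, a rotation vector about the tool's x, y, z in degrees, then the opening in per cent of the stroke, from 0 (shut) to 100 (fully open). A call has 1 to 10 rows; each row is the pose to reach, as a shift and turn from the pose commanded when the call began, along the tool's axes at that moment; what a row does not reach only later rows make up. A row lasts 1/12 s, in which the tool goes at most 41.7 mm and 7.16 degrees, less where a joint would pass 70% of its speed; a pose out of reach is approached as far as the arm can. A call with a gripper value outside its range is refused whole. The fingers move at their own pace and stop on an object; "grip_force" is the grip in N (left out, the last holds). Time passes only in rows, so rows that repeat a pose let the fingers close. It gives the time, the measured TCP pose, the force and the opening at its end, in the units of the state.
- robot.sense(): the state, without advancing time (a new reading comes with each control period).
- imaging.get_image(name): name is "scene" or "top"; returns a dict with "pixels" (480x640x3 uint8, blue, green, red), "intrinsics" (3x3 intrinsics, pixels), "dist_coeffs" ([k1, k2, p1, p2, k3] as OpenCV has them; the pictures are not rectified), "R" (3x3) and "t" (3): a world point X has camera coordinates R X + t. Camera axes: x right, y down, z forward; pixel columns grow to the right and rows downward; lengths in m; the calibration is good to about 2 mm. A picture is of the moment at which its call begins. There is no depth.
- robot.sign_off(): hands the job in, once; it reports no verdict.
Trained networks look in the newest picture that a camera, given by its name, has taken for a name from the list of things; names that differ only in an ending like _2 or _b are one class to them, and where a whole thing is asked for, a point or a joint stands for the part that bears it (a point fixed in the world has none). Each returns a list of dicts, best first, with "score" (0 to 1); they miss things now and then, are a little off and sometimes report something else, mostly with a low value. They report only what shows in the picture. A call takes as long as a camera call. They do not tell look-alikes from the thing itself.
- imaging.cut_out(name, camera): "region" (480x640 bool, what is visible of it) and "rect" ([centre column, centre row, width, height] in pixels, round what is visible of it).
The state is a dict: "time_s": time; "joint_positions": joint angles; "joint_velocities": joint speeds; "joint_torque": joint torques, N m; "tool_pos": TCP position; "tcp_rot": TCP orientation; "force": force on the tool from outside, world axes, zero at the start; "torque": the same for the moment, N m; "finger_gap": finger opening in m.
Only numpy, scipy, OpenCV 4.12 (cv2) and the standard library are available. Lean on these libraries where they do the work, as an engineer would, in place of code of your own. Each camera call takes 0.05 s, during which the arm holds its last target. There are 200 camera calls.

## Working session

There is one attempt and no reset: what is moved stays moved. The work goes in short steps, Python scripts to look and compute and a tool call to move; the robot and the scene stay as the last step left them, time stands still between calls to the robot, and variables do not carry over. Pictures are saved under pics/ and viewed, about 8 in all and at most 12, crops included, and the job is handed in when it is done.

Besides the shell and the picture viewer there is one more tool, called after "Request:" as name(argument=value, ...) on one line, values as JSON. arm_command: Moves the arm, as the interface text tells. Its arguments: {"type":"object","properties":{"rows":{"type":"array"},"grip_force":{"type":"number"}},"required":["rows"]}

```bash
ls; mkdir -p pics; python3 - <<'E'
from cell import robot, imaging
import cv2
for n in("scene","top"):
    d=imaging.get_image(n); cv2.imwrite(f"pics/{n}0.png",d["pixels"]); print(n,d["intrinsics"],d["dist_coeffs"],d["R"],d["t"])
    for k in("left_ear","right_ear","release_top","sorter","gate","release"):
        for r in imaging.cut_out(k,n)[:3]: print(k,r["score"],r["rect"])
print(robot.sense())
E
```

```text
pics
scene [[456.82082619   0.         319.06855854]
 [  0.         456.82082619 241.48899037]
 [  0.           0.           1.        ]] [0.04107423 0.         0.         0.         0.        ] [[ 0.98353749 -0.17972489  0.01878756]
 [-0.05939389 -0.41970957 -0.90571312]
 [ 0.17066451  0.88968694 -0.42347465]] [-0.53688817  0.1161377   1.06344423]
left_ear 0.93 [279.2, 232.9, 54.0, 45.5]
right_ear 0.8 [280.8, 231.9, 58.7, 45.4]
release_top 0.6 [310.0, 221.7, 40.0, 28.6]
sorter 0.64 [282.0, 232.6, 50.7, 48.2]
sorter 0.56 [281.0, 249.9, 130.2, 84.0]
gate 0.64 [281.6, 234.6, 59.1, 48.3]
gate 0.42 [337.1, 410.4, 42.8, 37.9]
release 0.67 [308.1, 222.6, 35.8, 22.9]
top [[497.09527509   0.         315.02777134]
 [  0.         497.09527509 241.28529046]
 [  0.           0.           1.        ]] [0.01696 0.      0.      0.      0.     ] [[ 0.02388702 -0.99967485 -0.00892173]
 [-0.99864768 -0.02344837 -0.04640022]
 [ 0.04617593  0.01001803 -0.99888309]] [-0.11702919  0.50504249  1.48153979]
left_ear 0.74 [251.1, 262.6, 55.6, 63.2]
right_ear 0.97 [254.2, 264.6, 56.6, 62.1]
release_top 0.53 [262.0, 231.7, 12.0, 28.4]
release_top 0.15 [358.1, 217.8, 17.1, 20.5]
sorter 0.69 [261.9, 255.3, 98.0, 107.7]
gate 0.56 [252.8, 259.9, 56.7, 63.7]
{'time_s': 0.7, 'joint_positions': array([-60.65049238,  29.07600882, -13.61344623,  85.95590684,
         7.2015056 ,  65.82593099,  -8.8695159 ]), 'joint_velocities': array([-0.01812547,  0.00500643,  0.09104345,  0.00739395, -0.02246557,
        0.03392503,  0.01490862]), 'joint_torque': array([ 7.19148125e-05, -6.20185375e+01, -2.18390219e+00, -2.49916703e+01,
        1.39131534e-02,  2.32853919e-03, -3.84456337e-05]), 'tool_pos': array([0.24727904, 0.57399035, 0.1968876 ]), 'tcp_rot': array([-1.79999005e+02, -2.31010154e-04,  6.66935348e+01]), 'force': array([0.20636459, 0.24448151, 0.3448017 ]), 'torque': array([-0.00594753, -0.05950926, -0.05084577]), 'finger_gap': 0.08533821285986211}
```

```bash
python3 - <<'E'
import cv2
a=cv2.imread("pics/scene0.png")[150:350,180:447]; cv2.imwrite("pics/sc.png",cv2.resize(a,None,fx=3,fy=3,interpolation=2))
a=cv2.imread("pics/top0.png")[170:350,160:400]; cv2.imwrite("pics/tc.png",cv2.resize(a,None,fx=3.33,fy=3.33,interpolation=2))
E
```

```text
(no output)
```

View pics/scene0.png

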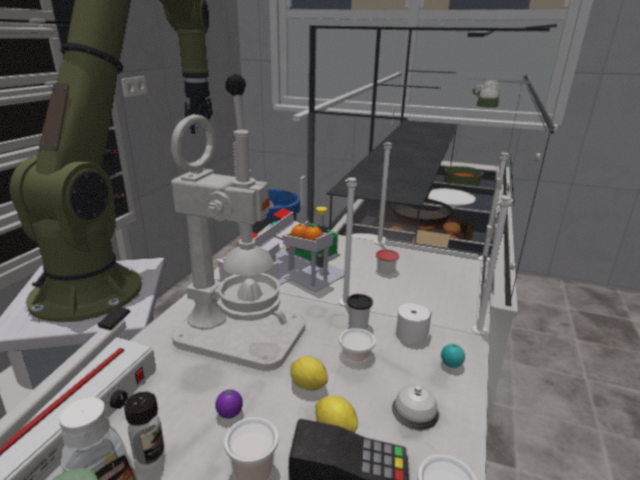

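View pics/top0.png

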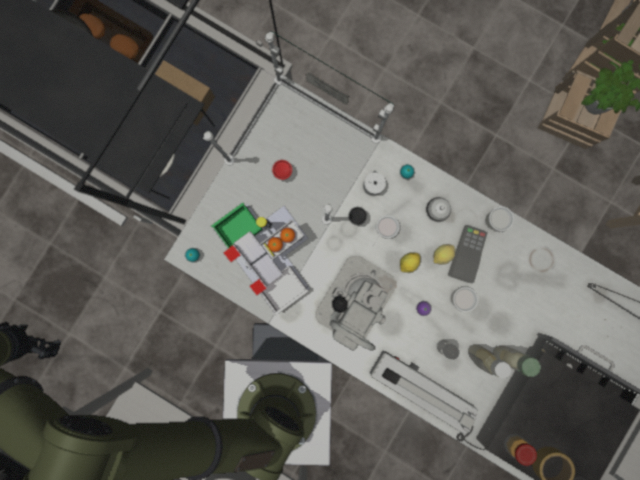

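View pics/tc.png

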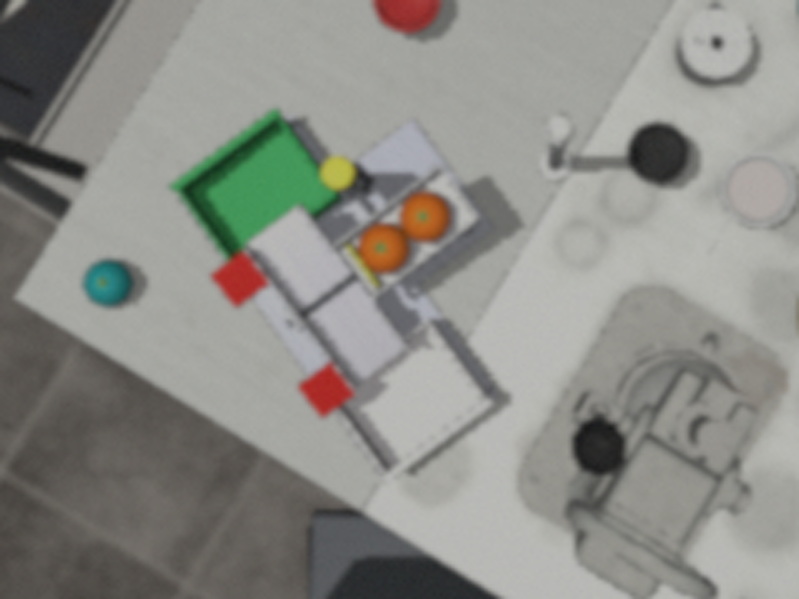

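View pics/sc.png

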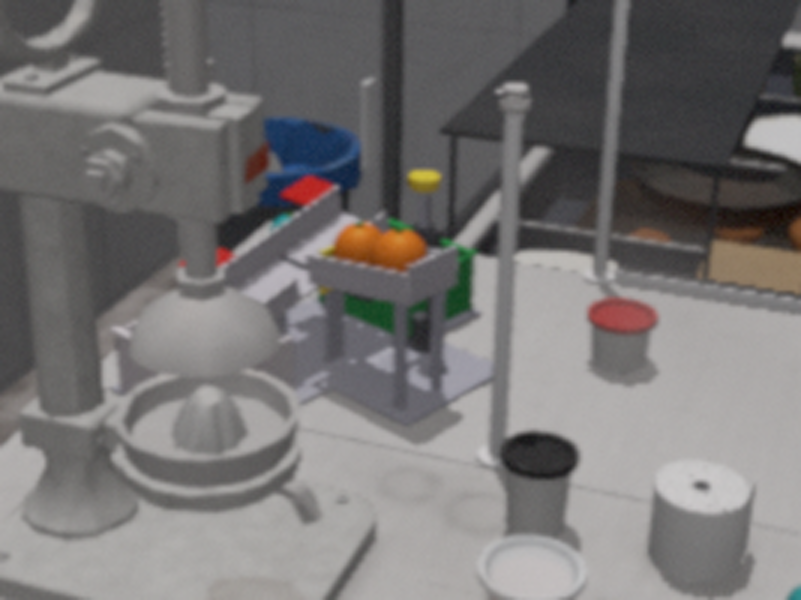

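```bash
cat > h.py <<'E'
import numpy as np, cv2
from scipy.optimize import least_squares
def proj(d,P):
    return cv2.projectPoints(np.array(P,float).reshape(-1,1,3),cv2.Rodrigues(d["R"])[0],d["t"],d["intrinsics"],np.array(d["dist_coeffs"]))[0].reshape(-1,2)
def blobs(img,lo,hi,box,amin=15):
    m=cv2.inRange(cv2.cvtColor(img,cv2.COLOR_BGR2HSV),lo,hi); z=np.zeros_like(m); x0,y0,x1,y1=box; z[y0:y1,x0:x1]=m[y0:y1,x0:x1]
    n,_,s,c=cv2.connectedComponentsWithStats(z)
    return [(c[i].round(1),s[i,4]) for i in range(1,n) if s[i,4]>=amin]
def ear(side,th):  # gate tilt + = left end down
    y,z=60*side,35; c,s=np.cos(th),np.sin(th)
    return np.array([-48, y*c+z*s, 75-y*s+z*c])/1e3
def world(p,L):
    c,s=np.cos(p[2]),np.sin(p[2]); L=np.atleast_2d(L)
    return np.c_[p[0]+c*L[:,0]-s*L[:,1],p[1]+s*L[:,0]+c*L[:,1],L[:,2]]
E
python3 - <<'E'
from h import *
from cell import robot, imaging
d=imaging.get_image("top"); s=imaging.get_image("scene")
red=((0,150,100),(4,255,255)); yel=((24,120,120),(33,255,255)); org=((5,150,120),(16,255,255))
for k,c in(("red",red),("yel",yel),("org",org)): print(k,blobs(d["pixels"],*c,(215,200,310,310)),blobs(s["pixels"],*c,(230,190,345,290),6))
uv=np.array([[232.1,253.5],[257.9,287.1],[261.5,221.7]])
b=blobs(d["pixels"],*red,(215,200,310,310))
L=[ear(1,-.26),ear(-1,-.26),[.072,.068,.163]]
r=least_squares(lambda p:(proj(d,world(p,L))-uv).ravel(),[.4,.1,-.5])
print(r.x,r.fun.round(2)); 
print("ear,plunger,tray",world(r.x,[ear(1,-.26),ear(1,.26),[.072,.068,.165],[0,.115,.019]]).round(4))
print("scene proj",proj(s,world(r.x,L)).round(1))
E
```

```text
red [(array([231.4, 253.2]), np.int32(124)), (array([257.5, 286.8]), np.int32(115))] [(array([281.9, 213.4]), np.int32(68)), (array([254.3, 234.5]), np.int32(14))]
yel [(array([261.1, 221.7]), np.int32(71))] [(array([320.9, 209.1]), np.int32(50))]
org [(array([280.9, 239.4]), np.int32(288))] [(array([306.3, 231.6]), np.int32(302))]
[ 0.45287939  0.0552038  -0.91879694] [-0.01  0.16 -0.07 -0.02  0.07 -0.13]
ear,plunger,tray [[0.4627 0.1231 0.1242]
 [0.477  0.134  0.0934]
 [0.5506 0.0392 0.165 ]
 [0.5443 0.125  0.019 ]]
scene proj [[280.4 212.7]
 [246.4 236.4]
 [319.3 208.7]]
```

```bash
cat >> h.py <<'E'
from scipy.spatial.transform import Rotation as Ro
def delta(s,tgt,yaw):
    R=Ro.from_euler("xyz",s["tcp_rot"],degrees=True)
    T=Ro.from_euler("xyz",[180,0,yaw],degrees=True)
    return (R.inv().apply(np.array(tgt)-s["tool_pos"])*100).round(2),(R.inv()*T).as_rotvec(degrees=True).round(2)
def back(d,uv,z):
    x=np.r_[cv2.undistortPoints(np.array([[uv]],float),d["intrinsics"],np.array(d["dist_coeffs"])).ravel(),1]
    C=-d["R"].T@d["t"]; v=d["R"].T@x; return C+v*(z-C[2])/v[2]
E
python3 - <<'E'
from h import *
from cell import robot, imaging
d=imaging.get_image("top")
for uv,z in(((316,315),0),((345,256),0),((340,303),.5),((370,280),.3),((372,348),.3),((332,213),.28),((210,137),.28)): print(uv,z,back(d,uv,z).round(3))
print(delta(robot.sense(),[.463,.123,.19],127.4))
E
```

```text
(316, 315) 0 [ 0.287 -0.113  0.   ]
(345, 256) 0 [ 0.466 -0.196  0.   ]
(340, 303) 0.5 [ 0.362 -0.163  0.5  ]
(370, 280) 0.3 [ 0.404 -0.243  0.3  ]
(372, 348) 0.3 [ 0.242 -0.25   0.3  ]
(332, 213) 0.28 [ 0.566 -0.148  0.28 ]
(210, 137) 0.28 [0.749 0.16  0.28 ]
(array([-32.88,  37.65,   0.69]), array([  0.  ,  -0.  , -60.71]))
```

Request:
arm_command(rows=[[[-3.3,3.8,0,0,0,-6,0],[-6.6,7.5,0,0,0,-12,0],[-9.9,11.3,0,0,0,-18,0],[-13.2,15,0,0,0,-24,0],[-16.5,18.8,0,0,0,-30,0],[-19.8,22.5,0,0,0,-36,0],[-23,26,0,0,0,-42,0],[-26,30,0,0,0,-48,0],[-29,33.5,0,0,0,-54,0],[-32.5,37,0,0,0,-60,0]]])

```text
time_s: 1.68
tool_pos: [0.4249, 0.2027, 0.1972]
tcp_rot: [180.0, 0.0, 126.5]
force: [-0.1, -0.3, -0.6]
finger_gap: 0.0002
```

```bash
python3 - <<'E'
from h import *
from cell import robot
s=robot.sense(); print(s["time_s"],s["tool_pos"],s["tcp_rot"],s["force"],s["finger_gap"],s["joint_positions"])
print(delta(s,[.463,.123,.15],127.4))
E
```

```text
1.6833 [0.42490895 0.20271732 0.19720381] [1.79951143e+02 2.37579012e-02 1.26507468e+02] [-0.07566551 -0.25745872 -0.59612723] 0.00018636824032386418 [-10.67116745  16.05956734 -23.2669764  108.12575614   7.49167338
  57.23440743  89.32027679]
(array([-8.67, -1.68,  4.72]), array([ 0.05,  0.02, -0.89]))
```

Request:
arm_command(rows=[[[0,0,0,0,0,0,0],[0,0,0,0,0,0,0],[0,0,0,0,0,0,0]]])

```text
time_s: 1.93
tool_pos: [0.424, 0.205, 0.1971]
tcp_rot: [180.0, -0.0, 126.1]
force: [-0.0, 1.1, -0.1]
finger_gap: 0.0001
```

```bash
python3 - <<'E'
from h import *
from cell import robot
s=robot.sense(); print(s["time_s"],s["tool_pos"],s["tcp_rot"],s["force"])
print(delta(s,[.463,.123,.15],127.4))
E
```

```text
1.9333 [0.42399565 0.20501882 0.19706309] [ 1.79970425e+02 -2.60624314e-02  1.26123420e+02] [-0.02040639  1.07550034 -0.10161577]
(array([-8.93, -1.69,  4.7 ]), array([ 0.03, -0.03, -1.28]))
```

Request:
arm_command(rows=[[[-2,-0.4,1,0,0,-0.4,0],[-4,-0.8,2,0,0,-0.8,0],[-6,-1.2,3,0,0,-1.2,0],[-8,-1.5,4,0,0,-1.3,0],[-8.9,-1.7,4.7,0,0,-1.3,0],[-8.9,-1.7,4.7,0,0,-1.3,0],[-8.9,-1.7,4.7,0,0,-1.3,0]]])

```text
time_s: 2.52
tool_pos: [0.4623, 0.1244, 0.1498]
tcp_rot: [-180.0, -0.1, 127.6]
force: [-0.7, 0.0, -0.7]
finger_gap: -0.0
```

```bash
python3 - <<'E'
from h import *
from cell import robot,imaging
s=robot.sense(); print(s["time_s"],s["tool_pos"],s["tcp_rot"],s["force"])
print(delta(s,[.463,.123,.124],127.4),delta(s,[.477,.134,.093],127.4))
a=imaging.get_image("scene")["pixels"]; b=imaging.get_image("top")["pixels"]
f=lambda i,x,y:cv2.resize(i[y:y+110,x:x+120],None,fx=3.3,fy=3.3,interpolation=2)
cv2.imwrite("pics/hover.png",np.hstack([f(a,225,155),f(b,205,200)]))
E
```

```text
2.5167 [0.46231001 0.12442152 0.14980197] [-1.79980196e+02 -6.33624461e-02  1.27592122e+02] [-0.7434811   0.00151298 -0.72910188]
(array([-0.16, -0.03,  2.58]), array([-0.02, -0.06,  0.19])) (array([-0.14,  1.75,  5.68]), array([-0.02, -0.06,  0.19]))
```

View pics/hover.png

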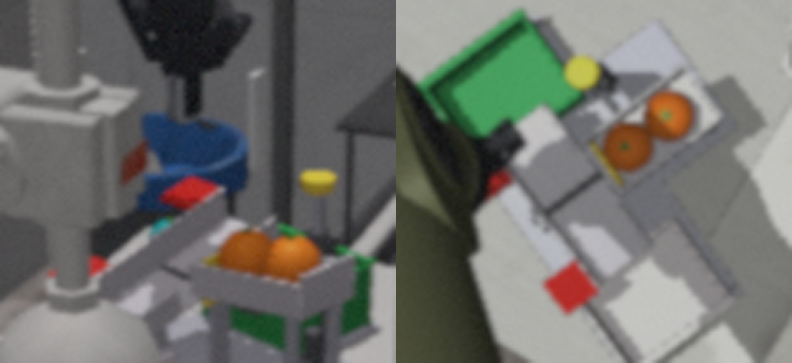

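```bash
python3 - <<'E'
from h import *
from cell import robot,imaging
d=imaging.get_image("scene"); print(proj(d,[[.4623,.1244,.1498],[.4627,.1231,.1242],[.4623,.1244,.17]]))
E
```

```text
[[279.97486479 203.36912236]
 [280.3534195  212.71839535]
 [279.83376626 196.00663642]]
```

Request:
arm_command(rows=[[[-0.1,0,0.8,0,0,0,0],[-0.1,0,1.6,0,0,0,0],[-0.1,0,2.2,0,0,0,0],[-0.1,0,2.6,0,0,0,0],[-0.1,0.2,2.9,0,0,0,0],[-0.1,0.3,3.2,0,0,0,0],[-0.1,0.3,3.2,0,0,0,0]]])

```text
time_s: 3.25
tool_pos: [0.466, 0.124, 0.1173]
tcp_rot: [-180.0, -0.0, 127.5]
force: [0.7, 0.4, 0.6]
finger_gap: 0.0004
```

```bash
python3 - <<'E'
from h import *
from cell import robot,imaging
s=robot.sense(); print(s["time_s"],s["tool_pos"],s["tcp_rot"],s["force"])
a=imaging.get_image("scene")["pixels"]; b=imaging.get_image("top")["pixels"]
print(blobs(a,(0,150,100),(4,255,255),(230,190,345,290),6))
f=lambda i,x,y:cv2.resize(i[y:y+90,x:x+80],None,fx=5,fy=5,interpolation=2)
cv2.imwrite("pics/press1.png",np.hstack([f(a,240,160),f(b,215,230)]))
E
```

```text
3.25 [0.46595009 0.12403642 0.11726858] [-1.79968666e+02 -2.60924647e-02  1.27548630e+02] [0.70882019 0.37674625 0.59051013]
[(array([282.2, 213.3]), np.int32(64)), (array([254.3, 234.5]), np.int32(14))]
```

View pics/press1.png

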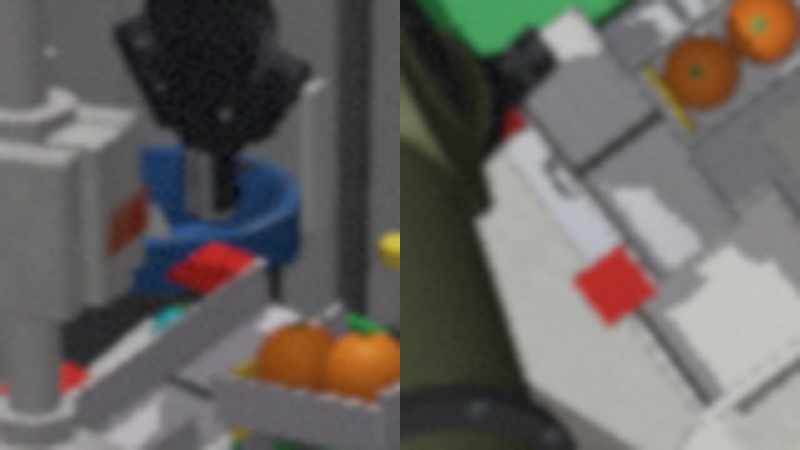

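```bash
python3 - <<'E'
from h import *
from cell import robot,imaging
d=imaging.get_image("scene"); t=imaging.get_image("top"); s=robot.sense()
def tri(ut,us):
    r=least_squares(lambda X:np.r_[(proj(t,X)-ut).ravel(),(proj(d,X)-us).ravel()],[.5,.1,.1]); return r.x.round(4),r.fun.round(1)
print("ear",tri([231.7,253.3],[281.9,213.4])); print("cap",tri([261.3,221.7],[320.9,209.1]))
p=s["tool_pos"]
for dz in(0,.019,.05,.073,.12): print(dz,proj(d,p+[0,0,dz]).round(1),proj(t,p+[0,0,dz]).round(1))
a=cv2.imread("pics/scene0.png").astype(int); df=np.abs(a-d["pixels"]).sum(2)
for r in range(176,216,2): print(r,np.where(df[r,255:310]>45)[0]+255)
E
```

```text
ear (array([0.4654, 0.1245, 0.1215]), array([ 0.1, -0.6, -0.6,  0. ]))
cap (array([0.5527, 0.0398, 0.1615]), array([ 0.2, -0.8, -0.8,  0. ]))
0 [[281.7 214.7]] [[232.2 252.5]]
0.019 [[281.5 208. ]] [[231.  252.3]]
0.05 [[281.3 196.7]] [[229. 252.]]
0.073 [[281.2 188.2]] [[227.4 251.8]]
0.12 [[280.9 170.4]] [[224.  251.3]]
176 [266 267 268 269 270 271 272 273 274 275 276 277 278 279 280 281 282 283
 284 285 286 287 288 289 290 291 292 293 294 295 296 297 298 299 300 301]
178 [268 269 270 271 272 273 274 275 276 277 278 279 280 281 282 283 284 285
 286 287 288 289 290 291 292 293 294 295 296 297 298 299 300]
180 [268 269 270 271 272 273 274 275 276 277 278 279 280 281 282 283 284 285
 286 287 288 289 290 291 292 293 294 295 296 297 298 299]
182 [269 270 271 272 273 274 275 276 277 278 279 280 281 282 283 284 285 286
 287 288 289 290 291 292 293 294 295 296 297]
184 [271 272 273 274 275 276 277 278 279 280 281 282 283 284 285 286 287 288
 289 290 291 292 293 294 295 296]
186 [274 275 276 277 278 279 280 281 282 283 284 285 286 287 288 289 290 291
 292 293 294]
188 [275 276 277 278 279 280 281 282 283 284 285 286 287 288 289 290 291 292]
190 [277 278 279 280 281 282 283 284 285 286 287 288]
192 [277 278 279 280 281 282 283 284 285 286]
194 [277 278 279 280 281 282 283 284 285 286]
196 [277 278 279 280 281 282 283 284 285 286 287]
198 [277 278 279 280 281 282 283 284 285 286 287]
200 [277 278 279 280 281 282 283 284 285 286]
202 [278 279 280 281 282 283 284 286]
204 []
206 []
208 []
210 []
212 [277 278]
214 [274 275 276 277 278 279 280 281 282 283 284 285 286 287]
```

Request:
arm_command(rows=[[[0,0,0.4,0,0,0,0],[0,0,0.8,0,0,0,0],[0,0,1.2,0,0,0,0],[0,0,1.6,0,0,0,0],[0,0,1.6,0,0,0,0]]])

```text
time_s: 3.87
tool_pos: [0.4654, 0.1236, 0.1009]
tcp_rot: [-179.9, -0.0, 127.5]
force: [0.2, 0.2, -0.1]
finger_gap: -0.0001
```

```bash
cat > look.py <<'E'
import sys
from h import *
from cell import robot,imaging
d=imaging.get_image("scene"); s=robot.sense(); print(s["time_s"],s["tool_pos"],s["force"],s["finger_gap"])
print("tcp px",proj(d,s["tool_pos"]).round(1))
for n,c in(("red",((0,150,100),(4,255,255))),("yel",((24,120,120),(33,255,255))),("org",((5,150,120),(16,255,255)))): print(n,blobs(d["pixels"],*c,(230,190,345,290),6))
df=np.abs(cv2.imread("pics/scene0.png").astype(int)-d["pixels"]).sum(2)
for r in range(190,232,2):
    w=np.where(df[r,255:310]>45)[0]+255
    print(r,len(w),w.min() if len(w) else "",w.max() if len(w) else "",end="; ")
if len(sys.argv)>1: cv2.imwrite("pics/"+sys.argv[1],cv2.resize(d["pixels"][150:270,220:360],None,fx=5,fy=5,interpolation=2))
E
python3 look.py
```

```text
3.9167 [0.46553845 0.12374594 0.10132619] [-0.33175454 -1.66053805  0.24988891] -3.6865957675022346e-05
tcp px [[281.5 220.6]]
red [(array([282.1, 213.3]), np.int32(63)), (array([254.3, 234.5]), np.int32(14))]
yel [(array([321. , 209.2]), np.int32(52))]
org [(array([306.4, 231.8]), np.int32(305))]
190 26 271 296; 192 21 275 295; 194 18 276 293; 196 10 277 286; 198 10 277 286; 200 10 277 286; 202 11 277 287; 204 10 277 286; 206 10 278 287; 208 6 278 284; 210 3 281 283; 212 3 277 280; 214 16 274 289; 216 9 278 286; 218 4 281 284; 220 3 278 280; 222 3 277 279; 224 6 273 301; 226 19 271 305; 228 21 286 306; 230 20 283 303;
```

Request:
arm_command(rows=[[[0,0,0.3,0,0,0,0],[0,0,0.6,0,0,0,0],[0,0,0.9,0,0,0,0],[0,0,1.0,0,0,0,0],[0,0,1.0,0,0,0,0]]])

```text
time_s: 4.33
tool_pos: [0.4657, 0.1238, 0.0915]
tcp_rot: [-180.0, -0.0, 127.5]
force: [-0.4, 1.0, -0.5]
finger_gap: -0.0001
```

```bash
python3 look.py p2.png
```

```text
4.3833 [0.46583169 0.12385983 0.09174204] [ 0.44580949 -0.26909875  0.10510418] -9.542674850877604e-05
tcp px [[281.7 223.9]]
red [(array([281.8, 214.4]), np.int32(39)), (array([254.3, 234.5]), np.int32(14))]
yel [(array([320.9, 209.2]), np.int32(53))]
org [(array([306.2, 231.7]), np.int32(304))]
190 31 269 299; 192 26 271 297; 194 25 272 296; 196 18 276 293; 198 15 276 290; 200 11 277 287; 202 10 277 286; 204 11 277 287; 206 13 276 288; 208 9 278 287; 210 10 278 287; 212 11 276 286; 214 16 274 289; 216 9 278 286; 218 4 281 284; 220 4 278 281; 222 3 277 279; 224 6 274 302; 226 19 271 305; 228 21 286 306; 230 20 283 303;
```

View pics/p2.png

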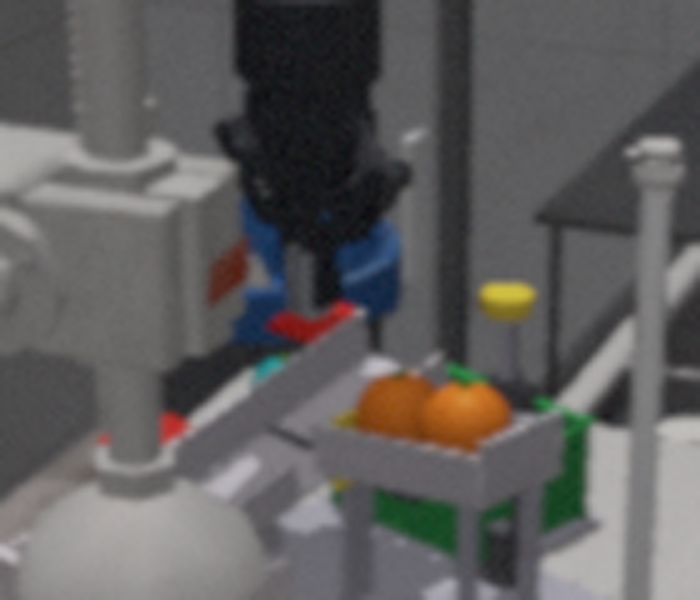

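Request:
arm_command(rows=[[[0,0,0.3,0,0,0,0],[0,0.2,0.6,0,0,0,0],[0,0.3,0.8,0,0,0,0],[0,0.4,1.0,0,0,0,0],[0,0.5,1.2,0,0,0,0],[0,0.5,1.2,0,0,0,0]]])

```text
time_s: 4.88
tool_pos: [0.47, 0.1271, 0.0795]
tcp_rot: [-180.0, -0.0, 127.5]
force: [0.8, -0.0, 1.6]
finger_gap: -0.0001
```

```bash
python3 look.py
```

```text
4.9333 [0.46955836 0.12675989 0.07951723] [0.41485062 0.7450821  1.03340135] 5.0603260002594876e-05
tcp px [[283.1 227.7]]
red [(array([287.8, 216.6]), np.int32(12)), (array([280. , 217.4]), np.int32(9)), (array([254.5, 230.2]), np.int32(21))]
yel [(array([321. , 209.2]), np.int32(52))]
org [(array([306.1, 231.7]), np.int32(308))]
190 35 269 303; 192 33 270 302; 194 31 270 300; 196 27 272 298; 198 24 273 296; 200 19 277 295; 202 14 278 291; 204 11 279 289; 206 11 279 289; 208 9 279 288; 210 13 278 290; 212 19 275 293; 214 20 273 292; 216 20 274 295; 218 13 278 294; 220 9 278 308; 222 15 277 308; 224 20 274 309; 226 25 271 309; 228 26 255 306; 230 33 255 303;
```

Request:
arm_command(rows=[[[0,0.2,0.3,0,0,0,0],[0,0.4,0.6,0,0,0,0],[0,0.6,0.9,0,0,0,0],[0,0.7,1.2,0,0,0,0],[0,0.8,1.4,0,0,0,0],[0,0.8,1.4,0,0,0,0]]])

```text
time_s: 5.43
tool_pos: [0.4763, 0.1319, 0.0653]
tcp_rot: [-180.0, -0.0, 127.5]
force: [0.3, -0.7, 0.1]
finger_gap: 0.0002
```

```bash
python3 look.py; python3 - <<'E'
from h import *
from cell import imaging
p=[ 0.45287939,0.0552038,-0.91879694]; d=imaging.get_image("scene")
print()
for th in(-.26,-.1,0,.1,.2,.26): print(th,proj(d,world(p,[ear(-1,th),ear(1,th)])).round(1).tolist())
E
```

```text
5.4833 [0.47611086 0.13172923 0.0655108 ] [-0.36841047  0.0688685   0.4848641 ] -7.32310212744263e-05
tcp px [[285.4 231.6]]
red [(array([282.7, 221.3]), np.int32(6)), (array([290.3, 221.1]), np.int32(9)), (array([256.4, 224.2]), np.int32(17))]
yel [(array([321. , 209.2]), np.int32(52))]
org [(array([306. , 231.6]), np.int32(311))]
190 33 269 301; 192 37 270 306; 194 36 271 306; 196 33 272 304; 198 31 273 303; 200 28 274 301; 202 25 275 299; 204 19 279 297; 206 15 280 294; 208 10 281 290; 210 14 278 291; 212 19 275 293; 214 20 273 292; 216 20 274 293; 218 15 279 293; 220 18 278 308; 222 27 276 308; 224 34 255 309; 226 41 255 309; 228 38 255 306; 230 35 255 303; 
-0.26 [[246.4, 236.4], [280.4, 212.7]]
-0.1 [[247.4, 232.1], [282.4, 215.0]]
0 [[248.3, 229.5], [283.5, 216.6]]
0.1 [[249.4, 226.9], [284.4, 218.5]]
0.2 [[250.6, 224.4], [285.1, 220.4]]
0.26 [[251.5, 222.9], [285.5, 221.7]]
```

Request:
arm_command(rows=[[[0,0.1,0.2,0,0,0,0],[0,0.1,0.3,0,0,0,0],[0,0.1,0.4,0,0,0,0],[0,0.1,0.5,0,0,0,0],[0,0.1,0.5,0,0,0,0]]])

```text
time_s: 5.95
tool_pos: [0.4775, 0.1325, 0.0619]
tcp_rot: [179.9, 0.0, 127.5]
force: [-3.0, -0.7, 13.7]
finger_gap: 0.0001
```

```bash
python3 look.py
```

```text
6.0 [0.47752728 0.1325333  0.06195554] [-1.7535958  -0.13756577 12.78250334] -3.917045397782613e-06
tcp px [[285.9 232.6]]
red [(array([291., 222.]), np.int32(7)), (array([257.3, 223.3]), np.int32(15))]
yel [(array([320.9, 209.2]), np.int32(53))]
org [(array([306.1, 231.7]), np.int32(310))]
190 33 269 301; 192 36 270 305; 194 36 271 306; 196 33 272 305; 198 32 273 304; 200 29 274 302; 202 27 275 301; 204 20 279 298; 206 18 280 297; 208 12 281 292; 210 15 278 292; 212 19 275 293; 214 20 273 292; 216 20 274 293; 218 15 279 293; 220 21 277 308; 222 30 255 308; 224 46 255 309; 226 40 255 309; 228 38 255 306; 230 36 255 303;
```

Request:
arm_command(rows=[[[0,0,-1,0,0,0,0],[0,0,-3,0,0,0,0],[0,0,-6,0,0,0,0],[0,0,-9,0,0,0,0],[0,0,-10.5,0,0,0,0],[0,0,-10.5,0,0,0,0],[0,0,-10.5,0,0,0,0]]])

```text
time_s: 6.58
tool_pos: [0.4774, 0.1323, 0.1664]
tcp_rot: [179.9, 0.1, 127.5]
force: [-1.0, 0.1, 0.7]
finger_gap: 0.0001
```

```bash
python3 look.py up.png; python3 - <<'E'
from h import *
from cell import robot
print(delta(robot.sense(),[.5515,.0395,.165],127.4))
E
```

```text
6.6333 [0.47674837 0.13203505 0.16547514] [-0.53976506 -0.52458543 -0.4779956 ] 3.635829145213909e-05
tcp px [[285.1 196.5]]
red [(array([286.1, 221.5]), np.int32(43)), (array([256.6, 223.4]), np.int32(14))]
yel [(array([321. , 209.2]), np.int32(52))]
org [(array([306.2, 231.7]), np.int32(309))]
190 0  ; 192 0  ; 194 0  ; 196 0  ; 198 0  ; 200 0  ; 202 0  ; 204 0  ; 206 0  ; 208 5 281 285; 210 13 278 290; 212 19 275 293; 214 20 273 292; 216 20 274 293; 218 15 279 293; 220 21 278 308; 222 31 255 308; 224 46 255 309; 226 40 255 309; 228 41 255 309; 230 41 255 309; (array([-11.89,   0.29,   0.05]), array([-0.02,  0.01,  0.12]))
```

View pics/up.png

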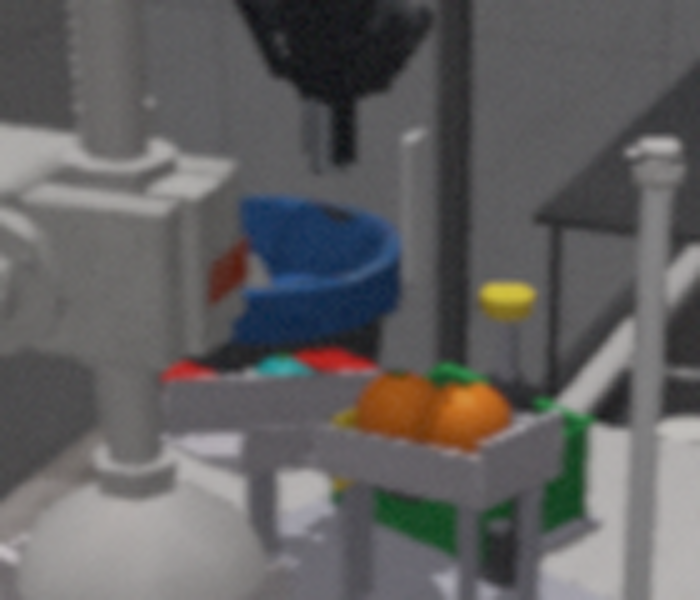

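Request:
arm_command(rows=[[[-2,0,0,0,0,0,0],[-4,0.1,0,0,0,0,0],[-6,0.1,0,0,0,0,0],[-8,0.2,0,0,0,0,0],[-10,0.3,0,0,0,0,0],[-11.5,0.3,0,0,0,0,0],[-11.9,0.3,0,0,0,0,0],[-11.9,0.3,0,0,0,0,0],[-11.9,0.3,0,0,0,0,0]]])

```text
time_s: 7.38
tool_pos: [0.5511, 0.0407, 0.1653]
tcp_rot: [-179.9, -0.1, 127.6]
force: [-0.3, 0.8, 0.1]
finger_gap: -0.0002
```

```bash
python3 look.py | head -5; python3 - <<'E'
from h import *
from cell import robot,imaging
print(delta(robot.sense(),[.5515,.0395,.165],127.4))
a=imaging.get_image("scene")["pixels"]; b=imaging.get_image("top")["pixels"]
f=lambda i,x,y:cv2.resize(i[y:y+110,x:x+80],None,fx=5,fy=5,interpolation=2)
cv2.imwrite("pics/pl.png",np.hstack([f(a,280,150),f(b,225,180)]))
E
```

```text
7.4333 [0.55102025 0.04114518 0.16554533] [-0.51766222  0.33594526  1.38820051] 0.0005015785950857474
tcp px [[319.4 207.4]]
red [(array([286.3, 221.4]), np.int32(39)), (array([256.4, 223.5]), np.int32(15))]
yel [(array([321.1, 209.3]), np.int32(51)), (array([288.6, 233. ]), np.int32(7))]
org [(array([305.8, 231.7]), np.int32(312))]
(array([-0.16, -0.06,  0.05]), array([-0.03, -0.07,  0.22]))
```

View pics/pl.png

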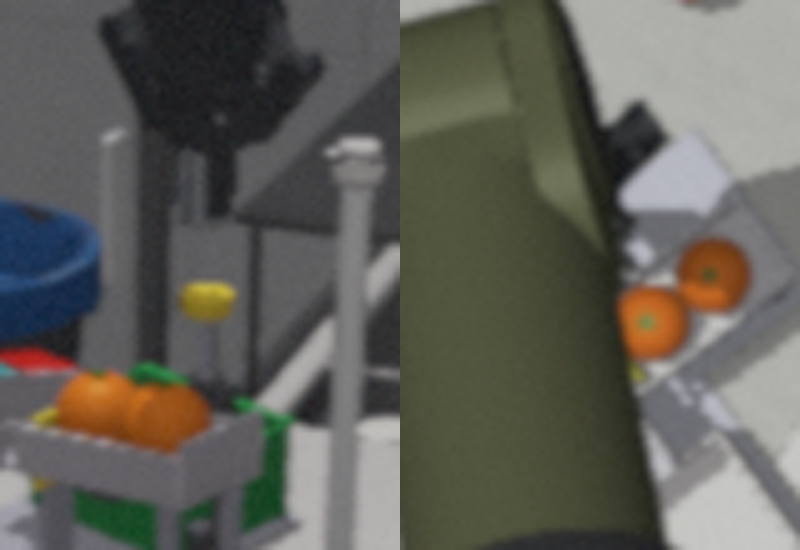

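Request:
arm_command(rows=[[[-0.1,0,1,0,0,0,0],[-0.1,0,2,0,0,0,0],[-0.1,0,2.8,0,0,0,0],[-0.1,0,3.2,0,0,0,0],[-0.1,0,3.6,0,0,0,0],[-0.1,0,4,0,0,0,0],[-0.1,0,4,0,0,0,0]]])

```text
time_s: 8.12
tool_pos: [0.5523, 0.0391, 0.1251]
tcp_rot: [-180.0, -0.0, 127.5]
force: [0.7, -0.2, 0.0]
finger_gap: 0.0004
```

```bash
python3 look.py | head -5
```

```text
8.1667 [0.55250109 0.03904585 0.12557732] [ 0.46701873 -0.43197538  0.62789779] 1.9184270739056565e-05
tcp px [[319.8 222.7]]
red [(array([286.2, 221.4]), np.int32(39)), (array([256.7, 223.5]), np.int32(14))]
yel [(array([321.3, 212.8]), np.int32(29))]
org [(array([305.3, 231.6]), np.int32(319))]
```

Request:
arm_command(rows=[[[0,0,0.5,0,0,0,0],[0,0,1.0,0,0,0,0],[0,0,1.5,0,0,0,0],[0,0,1.9,0,0,0,0],[0,0,2.2,0,0,0,0],[0,0,2.4,0,0,0,0],[0,0,2.4,0,0,0,0]]])

```text
time_s: 8.75
tool_pos: [0.5521, 0.039, 0.1013]
tcp_rot: [-179.9, -0.0, 127.5]
force: [-1.0, -0.4, 0.0]
finger_gap: -0.0003
```

```bash
python3 look.py | head -5
```

```text
8.8 [0.55196109 0.03894372 0.10144802] [-0.11599652 -0.28385365  0.1987393 ] 0.00027786048385995227
tcp px [[319.4 231.6]]
red [(array([256.5, 223.6]), np.int32(15))]
yel [(array([321. , 221.5]), np.int32(25))]
org [(array([287.3, 227.5]), np.int32(261))]
```

Request:
arm_command(rows=[[[0,0,0.2,0,0,0,0],[0,0,0.4,0,0,0,0],[0,0,0.5,0,0,0,0],[0,0,0.5,0,0,0,0]]])

```text
time_s: 9.13
tool_pos: [0.5527, 0.0389, 0.1002]
tcp_rot: [179.9, 0.1, 127.5]
force: [-8.9, -1.8, 30.8]
finger_gap: 0.0001
```

```bash
python3 look.py | head -5
```

```text
9.1833 [0.55276095 0.03893224 0.10024323] [-8.70502141 -2.3236457  30.84102846] -9.546934715969608e-05
tcp px [[319.7 232. ]]
red [(array([283.2, 220.8]), np.int32(16)), (array([256.8, 223.5]), np.int32(14))]
yel [(array([321. , 221.8]), np.int32(25))]
org [(array([290.2, 226.4]), np.int32(157)), (array([314.4, 229.9]), np.int32(7))]
```

Request:
arm_command(rows=[[[0,0,-1,0,0,0,0],[0,0,-3,0,0,0,0],[0,0,-6,0,0,0,0],[0,0,-9,0,0,0,0],[0,0,-11,0,0,0,0],[0,0,-11,0,0,0,0],[3,0,-11,0,0,0,0],[6,0,-11,0,0,0,0],[9,0,-11,0,0,0,0],[12,0,-11,0,0,0,0]]])

```text
time_s: 10.02
tool_pos: [0.478, 0.1348, 0.2063]
tcp_rot: [-179.9, -0.0, 127.5]
force: [-0.2, 1.0, -0.5]
finger_gap: 0.0001
```

Request:
arm_command(rows=[[[3,3,0,0,0,0,0],[6,6,0,0,0,0,0],[9,8,0,0,0,0,0],[12,9,0,0,0,0,0],[15,9,0,0,0,0,0],[18,9,0,0,0,0,0],[21,9,0,0,0,0,0],[21,9,0,0,0,0,0],[21,9,0,0,0,0,0],[21,9,0,0,0,0,0]]])

```text
time_s: 10.85
tool_pos: [0.423, 0.3548, 0.2064]
tcp_rot: [-179.9, 0.1, 127.5]
force: [1.3, -0.4, -0.2]
finger_gap: -0.0002
```

```bash
python3 look.py | head -5; python3 - <<'E'
from h import *
from cell import robot,imaging
b=imaging.get_image("top")["pixels"];a=imaging.get_image("scene")["pixels"]
print(blobs(b,(5,150,120),(16,255,255),(190,190,310,320)))
cv2.imwrite("pics/end.png",np.hstack([cv2.resize(i[y:y+150,x:x+133],None,fx=3,fy=3,interpolation=2) for i,x,y in((b,190,180),(a,230,150))]))
E
```

```text
10.9 [0.42355613 0.35424808 0.20640702] [ 0.00871828 -0.21455415  0.14287709] 0.0002251308141527661
tcp px [[258.6 159.4]]
red [(array([286.2, 221.4]), np.int32(39)), (array([256.7, 223.5]), np.int32(14))]
yel [(array([320.9, 220.3]), np.int32(56))]
org [(array([309.1, 228.4]), np.int32(8))]
[(array([230.4, 223.5]), np.int32(287))]
```

View pics/end.png

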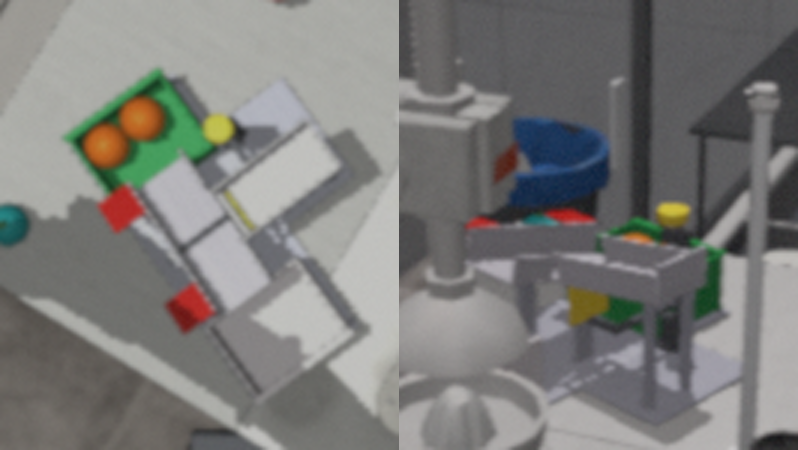

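```bash
python3 -c "
from cell import robot; print(robot.sign_off())"
```

```text
the job is handed in; nothing more can be done
None
```

I pressed the left red ear down until the gate hit its left stop, then pressed the yellow plunger all the way down. Both clementines rolled into the green tray by themselves. I backed the hand away and handed the job in at about 11 s.

**Last checks:**
- **Fruit:** the final top picture shows both clementines in the green tray and the ramp empty.
- **Gate:** its left ear sits where full left tilt should put it, to within about 1 pixel. The contact force at the stop was about 14 N.
- **Plunger:** its cap dropped 11 pixels in the scene picture, which is about the full 30 mm. The contact force at the stop was about 31 N.
- **Hand:** it was clear of everything, with no force beyond noise at the wrist.
- **Pots, sauce cup and lemons:** the arm's path kept clear of them, but I did not measure them again at the end.

**One disagreement:** the visible fingertip was about 35 mm higher than the reported tool position, and contact came about that much lower than expected. I did not find out why. I lowered the hand in small steps, watching force and pictures, and pressed until each stop was felt.

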